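# Load the charged cell into the battery box and close its cover

### The job

Take the charged cell out of the charger and fit it in the empty bay of the battery box: flat end in first against the spring contact, then the button end down until it is held under its clip. Then put the cover on the battery box so that it sits fully down and flush all round, and leave the other things on the bench where they are.

Things in the scene. Friction and masses are not known exactly. Their poses are not given: they have to be found in the camera images.
- battery_box: open-topped grey battery box, outside 111 (x) x 157 (y) x 54 mm high, walls 3.5, floor 4 mm; does not move. Origin: centre of its underside, z up. Two bays along x: y = -33 mm (empty) and y = +33 mm (holds a like cell, seated as it should be). In each the spring contact is at the -x end (towards the left, +y of the bench), contact strip and clip at the +x end
- bay (a point): where the loaded cell's middle belongs: x +9, y -33, z +24 mm in the box; axes as the box; button towards +x. Saddles at box x = -13.5 and +31.5 mm carry the cell; between them the floor is free for fingers. Hand room: 42 mm from the bay's middle to the outer wall, 50 mm to the other cell, so open fingers at most about 50 mm in there
- clip (a point): tip of the empty bay's clip, a fixed lip 18 mm wide over the contact strip: box x +38.5 mm; lip from height 41.5 to 45.5 mm; this point at 43.5 mm. Strip face at box x = +44 mm. The seated cell's top (height 40 mm) lies under the lip
- roof_edge (a point): lower edge of the roof over the empty bay's spring: box x -23, y -33 mm, height 50 mm (roof top 52.5); roof runs from here to the -x wall, posts 35 mm apart at its sides. Roof and clip are 61.5 mm apart, so the 70 mm cell goes in tilted about 35 degrees, flat end low, under the roof, pushing the spring plate back about 12 mm until the button end can swing down past the clip
- spring_contact (a joint): travel (m) of the empty bay's spring plate towards the box's -x end: 0 free (plate face at x = -24 mm, 36 mm high from height 10 mm), at most 0.018; pushes back with 4 N when free plus 0.35 N per mm; reads about 0.002 with the cell seated
- cell_mid (a point): the loose cell, a grey cylinder 32 mm in diameter and 70 mm long including a steel button (12 mm diameter, 3 mm long) on one end; a narrow black band marks the button end; 0.14 kg. Point: middle of its length, on its axis. x axis: along the cell to the button; z: up as it lies at the start in the charger, axis level, at height 28 mm
- cell_button (a point): tip of the cell's button, on its axis, 35 mm from the middle
- charger: black one-bay charger that does not move: base plate 122 x 62 x 8 mm, end blocks 44 mm wide and 38 mm high whose inner faces stand 76 mm apart; open at both sides of the cell. Origin: centre of its underside; x along the cell
- cover_handle (a point): centre of the handle bar of the loose cover; bar 94 (y) x 12 (x) x 9 mm, 20 mm clear of the plate. Cover: grey plate 111 (x) x 157 (y) x 4 mm, 0.26 kg, with lips and two keeper ribs 12 mm deep below, lying right way up. This point is 28.5 mm above the plate's underside and 40.5 mm above the lips' lower edge
- box_rim (a point): centre of the box mouth at rim height, 54 mm; axes as the box. The cover's lips lean inwards and fit inside the walls with 2 to 3 mm of play; it fits either way round (half turn). Seated, its plate lies on the rim, x and y along the box's, handle centre 28.5 mm above this point. It cannot go down over a cell that stands proud
- caliper: vernier caliper lying near the front edge, 68 x 232 x 10 mm; leave
- screwdriver_flat: screwdriver with a yellow handle, 169 mm long, lying behind the work; leave
- petri: petri dish, 68 mm across, 20 mm high; leave
- powder_jar: white jar with black cap, 66 mm across, 84 mm high; leave
- tweezers: steel tweezers, 126 mm long, lying at the right; leave
There are look-alikes about, which are no part of the job. Of the things shaped like the part that bears cell_mid, the grey one is meant.

How it is judged:
On the way:
1. the cell is down in the empty bay, button under the clip, flat end on the spring contact (distance between cell_mid and bay below 0.005 m and x of cell_button in the frame of battery_box above 0.039 m and z of cell_button in the frame of battery_box below 0.027 m), for 0.2 s.
At the end, for the whole second after the job is handed in: cell's middle within 5 mm of its seat, along the bay within 0.08 rad, button towards the clip end and under the clip (at most 3 mm high); cover on the rim: within 5 mm of centred, 0.06 rad of square, level within 0.025 rad, at most 1.7 mm above fully down; both at rest (all of step 1 and angle between the x axis of cell_mid and the x axis of battery_box, either way round below 0.08 rad and horizontal distance between cover_handle and battery_box below 0.005 m and height (world z) of cover_handle between 0.0805 and 0.0842 m and angle between cover_handle's own z axis and vertical below 0.025 rad and angle between the x axis of cover_handle and the x axis of battery_box, either way round below 0.06 rad and linear speed of each of cover, cell below 0.01 m/s); the robot touches nothing.
It fails at once if one of the caliper, screwdriver, petri dish, jar or tweezers is moved by more than 20 mm (distance of any of caliper, screwdriver_flat, petri, powder_jar, tweezers from where it was at the start of the episode above 0.02 m).
It also fails if it takes over 61 s, if anything falls off the work surface, if the arm or the gripper's body presses on something with over 40 N, if the wrist force passes 120 N, or if a joint passes its speed limit or range.

### The arm

A 6-joint arm with a two-finger parallel gripper is mounted at the origin on a cart in front of the work surface, level with it; the furniture and walls round the work are solid. World frame = base frame: x ahead of the robot, y to its left, z up, the work surface at z = 0. Lengths are in m, angles in rad, forces in N, time in s.
With the tool pointing down it reaches from about 0.25 to 0.775 m from the base axis. Payload 4 kg.
Tool frame: the origin (TCP) lies midway between the tips of the shut fingers; the grasp point (between the pads) lies 19 mm behind it; z points along the fingers, x is the direction in which the jaws open and shut, and the axes are right-handed (so a half turn about z gives the same grasp; the last joint's range is limited). The gripper opens to 94 mm and grips with 3 to 60 N. Pads are 16 mm wide; open, the fingers measure 119 mm over their backs; the gripper's body (75 mm by 177 mm) begins 78 mm behind the grasp point.
Start: joints at [1.011, 0.087, 1.371, -0, 1.684, -0.103], TCP at [0.243, 0.494, 0.177] pointing down, gripper open.
Joint ranges: [-3.1, 3.1], [-0.76, 2.03], [0.27, 2.55], [-1.08, 4.22], [0.17, 2.65], [-2.57, 2.57]. Speed limits (rad/s): [2.79, 2.79, 3.14, 3.14, 3.14, 3.14].

### API

Orientations are given as [roll, pitch, yaw] about the fixed x, y, z axes, in that order (R = Rz(yaw) Ry(pitch) Rx(roll)).
In Python, from bench import robot, eyes, close_job gives the robot as it stands.
- The arm moves only by the shell command python3 -m jog 'ROWS'. ROWS is JSON, a list of rows, each a list of 3 entries, a list of its own where there are three numbers: the turn, a rotation vector about the tool's x, y, z in degrees, then the shift along the tool's x, y, z in mm, then the closure, from -1 (fully open) to 1 (shut). In form: [[[wx, wy, wz], [x, y, z], claw], ...]. A call has 1 to 5 rows; each row is the pose to reach, as a shift and turn from the pose commanded when the call began, along the tool's axes at that moment; what a row does not reach only later rows make up. A row lasts 1/10 s, in which the tool goes at most 50 mm and 8.59 degrees, less where a joint would pass 70% of its speed; a pose out of reach is approached as far as the arm can. A call with a gripper value outside its range is refused whole. The fingers move at their own pace and stop on an object; the grip force is fixed at half the most. Time passes only in rows, so rows that repeat a pose let the fingers close. It gives the time, the measured TCP pose, the force and the opening at its end, in the units of the state.
- robot.get_obs(): the state, without advancing time (a new reading comes with each control period).
- eyes.snapshot(name): name is "side" or "top"; returns (picture, depth): 420x560x3 uint8, red, green, blue; 420x560 float32, m along the optical axis (not along the pixel's ray), 0 where there is no reading.
- eyes.camera_params(name): a dict with "mtx" (3x3 intrinsics, pixels), "world_to_cam" (4x4, takes a point from world to camera coordinates). Camera axes: x right, y up, looking along -z (the intrinsics and any distortion apply to the point x, -y, -z); pixel columns grow to the right and rows downward; lengths in m; the calibration is good to about 2 mm. A picture is of the moment at which its call begins. camera_params takes no time and is no camera call.
- close_job(): hands the job in, once; it reports no verdict.
The state is a dict: "time": time; "joint_positions": joint angles; "qvel": joint speeds; "joint_torque": joint torques, N m; "tool_pos": TCP position; "ee_rot": TCP orientation; "wrist_force": force on the tool from outside, world axes, zero at the start; "wrist_torque": the same for the moment, N m; "width": finger opening in m.
Only numpy, scipy, OpenCV 4.12 (cv2) and the standard library are available. Lean on these libraries where they do the work, as an engineer would, in place of code of your own. Each camera call takes 0.05 s, during which the arm holds its last target. There are 200 camera calls.

## Working session

There is one attempt and no reset: what is moved stays moved. The work goes in short steps, Python scripts to look and compute and a shell command to move; the robot and the scene stay as the last step left them, time stands still between calls to the robot, and variables do not carry over. Pictures are saved under pics/ and viewed, about 8 in all and at most 12, crops included, and the job is handed in when it is done.

```bash
ls; mkdir -p pics
python3 - <<'E'
from bench import robot, eyes
import cv2,numpy as np,pickle
d={}
for n in("top","side"):
    p,z=eyes.snapshot(n); c=eyes.camera_params(n); d[n]=(p,z,c)
    cv2.imwrite(f"pics/{n}0.png",cv2.resize(p[:,:,::-1],(784,588),interpolation=cv2.INTER_CUBIC))
    W=np.array(c["world_to_cam"]); print(n,c, "campos",-W[:3,:3].T@W[:3,3])
pickle.dump(d,open("d0.pkl","wb"))
print(robot.get_obs())
E
```

```text
pics
top {'mtx': array([[456.21475762,   0.        , 272.62948886],
       [  0.        , 456.21475762, 217.1371586 ],
       [  0.        ,   0.        ,   1.        ]]), 'world_to_cam': array([[ 0.00300775, -0.999991  ,  0.0029911 , -0.07604313],
       [ 0.97587776,  0.00358815,  0.21828817, -0.55014475],
       [-0.21829694,  0.00226239,  0.97587977, -1.34901241],
       [ 0.        ,  0.        ,  0.        ,  1.        ]])} campos [ 0.24261746 -0.07101645  1.43679146]
side {'mtx': array([[512.99910185,   0.        , 286.21839526],
       [  0.        , 512.99910185, 213.56464374],
       [  0.        ,   0.        ,   1.        ]]), 'world_to_cam': array([[ 0.84049688, -0.54173162, -0.00958331, -0.49937623],
       [ 0.21850132,  0.32271351,  0.92093059, -0.1495287 ],
       [-0.49580456, -0.77613326,  0.38960878, -1.06129003],
       [ 0.        ,  0.        ,  0.        ,  1.        ]])} campos [-0.07379605 -1.04597545  0.54640779]
{'time': 0.1, 'joint_positions': array([ 1.01092038e+00,  8.78907052e-02,  1.37204666e+00, -2.38363868e-05,
        1.68360619e+00, -1.03093697e-01]), 'qvel': array([ 9.69479486e-04, -1.50695689e-03, -3.93997849e-03,  1.71701168e-03,
       -4.45332170e-05,  7.95975078e-04]), 'joint_torque': array([ 2.73135731e-03, -3.41252375e+01, -3.03302228e+01,  7.20970379e-02,
        3.03255545e-02, -8.85062809e-05]), 'tool_pos': array([0.24230889, 0.49315338, 0.17584467]), 'ee_rot': array([-3.14141545e+00,  1.94297513e-03,  1.11401159e+00]), 'wrist_force': array([ 0.0616954 ,  0.58160758, -0.6205343 ]), 'wrist_torque': array([0.01647463, 0.0226414 , 0.00867193]), 'width': 0.09404620738960653}
```

View pics/top0.png

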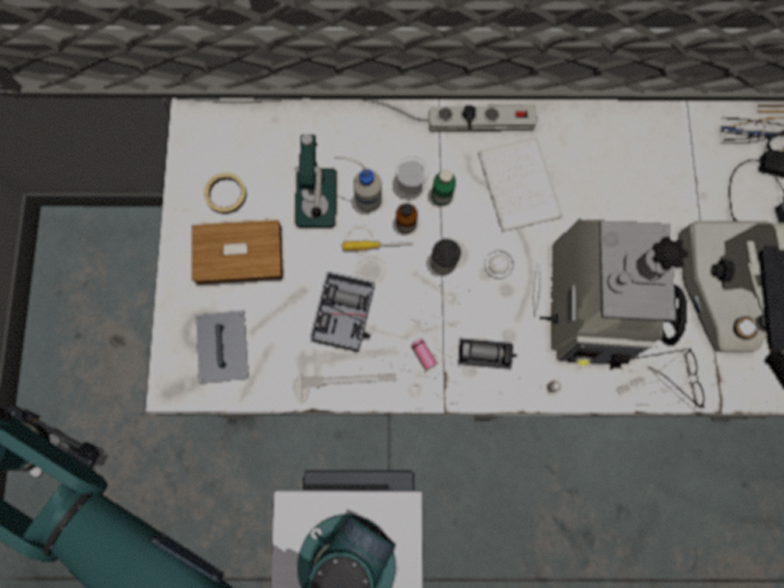

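View pics/side0.png

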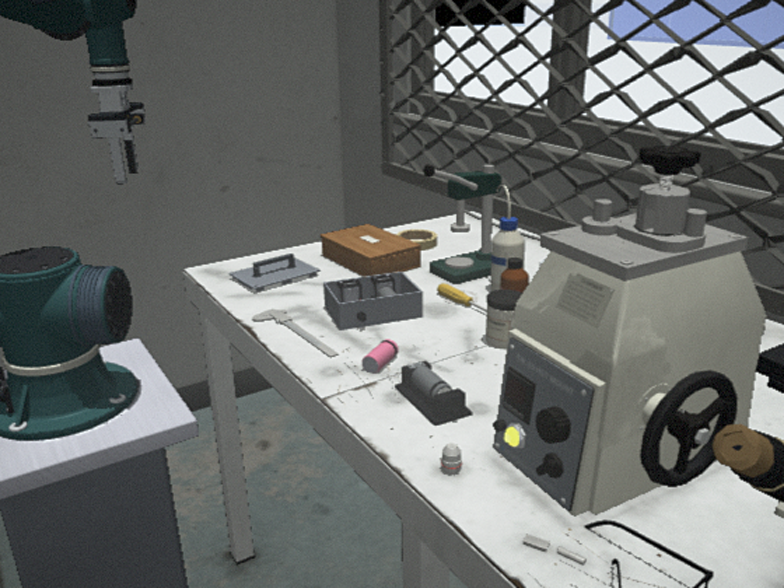

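```bash
cat > h.py <<'E'
import numpy as np,cv2
def cloud(z,c):
    K=np.array(c["mtx"]);W=np.array(c["world_to_cam"])
    v,u=np.mgrid[:z.shape[0],:z.shape[1]]
    P=np.stack([(u-K[0,2])/K[0,0]*z,-(v-K[1,2])/K[1,1]*z,-z],-1)
    return (P-W[:3,3])@W[:3,:3]
def ray(uv,c,h):
    K=np.array(c["mtx"]);W=np.array(c["world_to_cam"]);R=W[:3,:3];o=-R.T@W[:3,3]
    uv=np.atleast_2d(uv).astype(float)
    d=np.stack([(uv[:,0]-K[0,2])/K[0,0],-(uv[:,1]-K[1,2])/K[1,1],-np.ones(len(uv))],-1)@R
    return o+d*((h-o[2])/d[:,2])[:,None]
def proj(P,c):
    K=np.array(c["mtx"]);W=np.array(c["world_to_cam"]);Q=np.atleast_2d(P)@W[:3,:3].T+W[:3,3]
    return np.stack([K[0,2]+K[0,0]*Q[:,0]/-Q[:,2],K[1,2]+K[1,1]*Q[:,1]/Q[:,2]],-1)
E
python3 - <<'E'
import pickle,cv2,numpy as np
from h import *
d=pickle.load(open("d0.pkl","rb"))
p,z,c=d["top"];P=cloud(z,c)
print("table z",np.median(P[300:,250:330][:30,:,2]),[P[280,140+i*40] for i in range(3)])
# grid dumps: regions in original pixels (view/1.4)
for n,(u0,u1,v0,v1) in dict(box=(218,272,190,255),charger=(322,374,235,270),cover=(136,182,218,278)).items():
    Q=P[v0:v1,u0:u1];h=Q[...,2]
    print(n,"z hist",np.histogram(h[h>-.05],bins=np.arange(-.005,.08,.006)))
    for lo in (.008,.02,.03,.045):
        m=(h>lo)&(h<.09)
        if m.sum()>10:
            pts=(Q[m][:,:2]*1000).astype(np.float32)
            print(lo,m.sum(),cv2.minAreaRect(pts))
a=cv2.resize(p[225:280,280:385,::-1],None,fx=7.5,fy=7.5,interpolation=cv2.INTER_CUBIC)
b=cv2.resize(p[188:258,212:280,::-1],None,fx=8,fy=8,interpolation=cv2.INTER_CUBIC)
cv2.imwrite("pics/ch.png",a);cv2.imwrite("pics/bx.png",b)
E
```

```text
table z -0.7984251353370899 [array([0.36075614, 0.33907687, 0.00292398]), array([ 3.61408057e-01,  2.14876998e-01, -4.51470817e-05]), array([ 0.36185103,  0.08981061, -0.00047273])]
box z hist (array([ 870, 1377,  216,   61,   55,   97,  136,  119,  156,  323,   66,
          1,    0,    0]), array([-0.005,  0.001,  0.007,  0.013,  0.019,  0.025,  0.031,  0.037,
        0.043,  0.049,  0.055,  0.061,  0.067,  0.073,  0.079]))
0.008 1148 ((548.71435546875, 15.593902587890625), (205.79249572753906, 169.48928833007812), 0.21693745255470276)
0.02 943 ((538.2512817382812, 7.380157470703125), (130.1749725341797, 159.8979034423828), 78.47816467285156)
0.03 822 ((538.3433837890625, 7.831886291503906), (129.25294494628906, 159.8979034423828), 78.47816467285156)
0.045 504 ((540.01220703125, 14.728172302246094), (112.06749725341797, 158.44778442382812), 76.96585083007812)
charger z hist (array([451, 694, 180,  24,  21,  39, 150, 189,  46,   0,   0,   0,   0,
         0]), array([-0.005,  0.001,  0.007,  0.013,  0.019,  0.025,  0.031,  0.037,
        0.043,  0.049,  0.055,  0.061,  0.067,  0.073
[... 330 characters left out ...]
71094)
cover z hist (array([ 393,  571,  468, 1018,  159,    3,   12,   47,   61,    5,    0,
          0,    0,    0]), array([-0.005,  0.001,  0.007,  0.013,  0.019,  0.025,  0.031,  0.037,
        0.043,  0.049,  0.055,  0.061,  0.067,  0.073,  0.079]))
0.008 1744 ((466.83038330078125, 284.248779296875), (187.37315368652344, 138.98684692382812), 3.827073335647583)
0.02 207 ((463.76483154296875, 284.0331115722656), (154.4028778076172, 102.8834228515625), 9.0064058303833)
0.03 125 ((460.05096435546875, 286.2477111816406), (90.61092376708984, 13.474112510681152), 5.7900309562683105)
0.045 38 ((461.8650207519531, 285.41131591796875), (87.16836547851562, 11.260464668273926), 5.668098449707031)
```

View pics/ch.png

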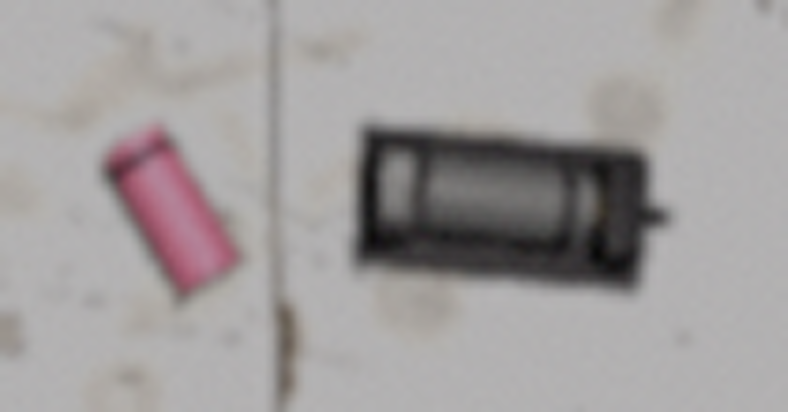

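View pics/bx.png

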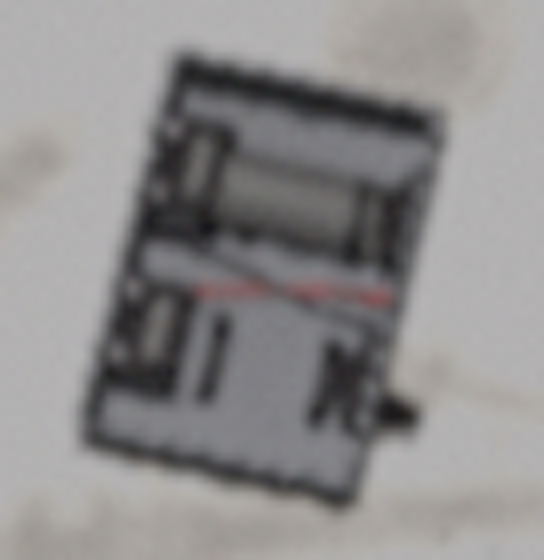

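Run:
```python
import pickle,cv2,numpy as np
from h import *
d=pickle.load(open("d0.pkl","rb"))
def R(a): return np.array([[np.cos(a),-np.sin(a)],[np.sin(a),np.cos(a)]])
def rect(cx,cy,deg,w,l,h):
    q=np.array([[-w,-l],[w,-l],[w,l],[-w,l]])/2@R(np.radians(deg)).T+[cx,cy]
    return np.c_[q,[h]*4]/1000
def draw(n,u0,u1,v0,v1,f,items):
    p,z,c=d[n];a=cv2.resize(p[v0:v1,u0:u1,::-1],None,fx=f,fy=f,interpolation=cv2.INTER_CUBIC)
    for it,col in items:
        q=((proj(it,c)-[u0,v0]+.5)*f-.5)
        cv2.polylines(a,[np.round(q*16).astype(np.int32)],True,col,1,cv2.LINE_AA,4)
    return a
box=[(rect(540,14.7,-103.03,111,157,54),(0,0,255)),(rect(540,14.7,-103.03,104,150,54),(0,255,0))]
ch=[(rect(449.5,-311,-95.2,122,62,8),(0,0,255)),(rect(449.5,-311,-95.2,76,44,38),(0,255,0)),(rect(449.5,-311,-95.2,122,44,38),(255,255,0))]
cov=[(rect(462,285.5,95.7-90,111,157,16),(0,0,255)),(rect(461.5,285.5,95.7-90,12,94,45),(0,255,0))]
T=lambda *a:draw("top",*a);S=lambda *a:draw("side",*a)
x=[T(214,278,190,258,6,box),T(320,384,230,278,6,ch),T(134,186,216,280,6,[ (rect(462,285.5,-84.3,111,157,16),(0,0,255)),(rect(461.5,285.5,-84.3,12,94,40.5+.0),(0,255,0))])]
y=[S(275,345,250,310,5,ch),S(225,310,190,240,5,box)]
def stack(L,W,H):
    o=np.zeros((H,W,3),np.uint8);X=0
    for i in L:
        o[:min(H,i.shape[0]),X:X+i.shape[1]]=i[:H,:max(0,W-X)];X+=i.shape[1]
    return o
cv2.imwrite("pics/m1.png",np.vstack([stack(x[:2],800,290),stack([y[0],y[1]],800,300)]) )
cv2.imwrite("pics/m1.png",np.vstack([stack([cv2.resize(x[0],None,fx=.7,fy=.7),x[1]],800,290),stack([y[0],y[1]],800,300)]) )
```

```text
(no output)
```

View pics/m1.png

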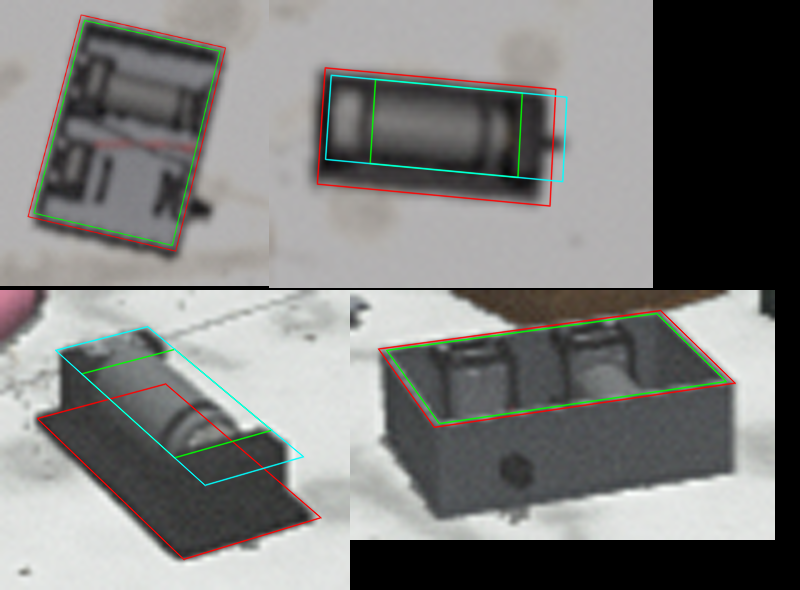

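Run:
```python
import pickle,cv2,numpy as np
from h import *
d=pickle.load(open("d0.pkl","rb"))
a=np.radians(-95.2);ex=np.array([np.cos(a),np.sin(a)]);ey=np.array([-ex[1],ex[0]])
o=np.array([.4495,-.311])
for n in("top","side"):
    p,z,c=d[n];P=cloud(z,c);q=P[...,:2]-o;s=q@ex;t=q@ey
    m=(abs(s)<.026)&(abs(t)<.03)&(P[...,2]>.033)&(P[...,2]<.055)
    f=np.polyfit(s[m],t[m],1);print(n,m.sum(),"axis t0 mm",f[1]*1e3,"slope deg",np.degrees(np.arctan(f[0])),"zmax",np.percentile(P[...,2][m],95), "t range",np.percentile(t[m],[3,97])*1e3)
    g=cv2.cvtColor(p,cv2.COLOR_RGB2GRAY).astype(np.float32)
    for h,tt in((.044,0.),(.044,-.003)):
        ss=np.arange(-60,61,3)/1000
        W=np.c_[o+ss[:,None]*ex+(f[1]*(n=="top")+tt)*ey,np.full(len(ss),h)]
        uv=proj(W,c).astype(np.float32)
        print(h,[f"{int(x*1e3)}:{int(v)}" for x,v in zip(ss,cv2.remap(g,uv[:,0],uv[:,1],cv2.INTER_LINEAR).ravel())])
# pink
p,z,c=d["top"];hsv=cv2.cvtColor(p,cv2.COLOR_RGB2HSV);m=((hsv[...,1]>70)&((hsv[...,0]>160)|(hsv[...,0]<5))).astype(np.uint8)
m[:220]=0;m[280:]=0;uv=np.argwhere(m)[:,::-1];X=ray(uv,c,.016)[:,:2]*1e3;print("pink",len(uv),cv2.minAreaRect(X.astype(np.float32)))
```

```text
top 156 axis t0 mm -1.4408944346267818 slope deg -0.40712031795834464 zmax 0.044804041017818166 t range [-14.44535828  12.87483537]
0.044 ['-60:69', '-57:113', '-54:127', '-51:126', '-48:113', '-45:84', '-42:73', '-39:95', '-36:113', '-33:118', '-30:117', '-27:118', '-24:117', '-21:116', '-18:115', '-15:114', '-12:113', '-9:113', '-6:113', '-3:114', '0:114', '3:112', '6:111', '9:113', '12:109', '15:95', '18:76', '21:80', '24:101', '27:104', '30:80', '33:52', '36:49', '39:53', '42:49', '45:46', '48:49', '51:68', '54:86', '57:110', '60:140']
0.044 ['-60:66', '-57:108', '-54:125', '-51:123', '-48:108', '-45:81', '-42:73', '-39:90', '-36:102', '-33:109', '-30:109', '-27:108', '-24:109', '-21:108', '-18:106', '-15:106', '-12:107', '-9:108', '-6:109', '-3:108', '0:108', '3:107', '6:107', '9:108', '12:105', '15:91', '18:71', '21:75', '24:97', '27:97', '30:75', '33:54', '36:54', '39:56', '42:51', '45:46', '48:45', '51:56', '54:72', '57:99', '60:135']
side 218 axis t0 mm -4.718207814150099 slope deg 3.0545221719726166 zmax 0.04518903066401343 t range [-14.59603562  10.04888212]
0.044 ['-60:21
[... 237 characters left out ...]
'9:129', '12:116', '15:81', '18:67', '21:111', '24:126', '27:109', '30:99', '33:119', '36:132', '39:134', '42:108', '45:69', '48:57', '51:60', '54:64', '57:61', '60:60']
0.044 ['-60:210', '-57:210', '-54:195', '-51:167', '-48:137', '-45:125', '-42:127', '-39:128', '-36:124', '-33:126', '-30:127', '-27:128', '-24:128', '-21:126', '-18:127', '-15:127', '-12:131', '-9:127', '-6:128', '-3:128', '0:126', '3:128', '6:128', '9:129', '12:124', '15:95', '18:76', '21:104', '24:125', '27:113', '30:88', '33:116', '36:134', '39:136', '42:103', '45:76', '48:59', '51:65', '54:61', '57:66', '60:63']
pink 219 ((482.4083251953125, -488.053955078125), (966.9721069335938, 149.41712951660156), 88.83663177490234)
```

```bash
cat > go.py <<'E'
import sys,numpy as np
from scipy.spatial.transform import Rotation as R
from bench import robot
# args: x y z(mm) yaw tilt(deg; rot about tool x applied after yaw)
def calc(x,y,z,yaw,tilt=0):
    o=robot.get_obs();R0=R.from_euler('xyz',o["ee_rot"]);p=np.array(o["tool_pos"])*1e3
    R1=R.from_euler('xyz',[np.pi,0,np.radians(yaw)])*R.from_rotvec([np.radians(tilt),0,0])
    print("turn",np.round((R0.inv()*R1).as_rotvec(degrees=True),1),"shift",np.round(R0.inv().apply(np.array([x,y,z])-p),1))
def st():
    o=robot.get_obs();r=R.from_euler('xyz',o["ee_rot"]);m=r.as_matrix()
    print("t%.2f"%o["time"],"p",np.round(o["tool_pos"]*1e3,1),"x",np.round(m[:,0],3),"z",np.round(m[:,2],3),"F",np.round(o["wrist_force"],1),"T",np.round(o["wrist_torque"],2),"w %.1f"%(o["width"]*1e3),"q",np.round(o["joint_positions"],2))
if __name__=="__main__":
    st()
    a=list(map(float,sys.argv[1:]))
    if a: calc(*a)
E
python3 go.py 447.5 -314.4 120 -5.6
```

```text
t0.10 p [242.3 493.2 175.8] x [ 0.441  0.897 -0.002] z [-0.001 -0.002 -1.   ] F [ 0.1  0.6 -0.6] T [0.02 0.02 0.01] w 94.0 q [ 1.01  0.09  1.37 -0.    1.68 -0.1 ]
turn [ 0.1  0.1 69.4] shift [-634.1  540.3   57. ]
```

```bash
python3 -m jog '[[[0,0,69],[-634,540,25],-1],[[0,0,69],[-634,540,25],-1],[[0,0,69],[-634,540,25],-1],[[0,0,69],[-634,540,25],-1],[[0,0,69],[-634,540,25],-1]]'; python3 go.py 447.5 -314.4 120 -5.6
```

```text
time: 0.6
tool_pos: [0.3038, 0.2495, 0.1688]
ee_rot: [3.141, 0.0, 0.359]
wrist_force: [1.1, 0.1, 1.0]
width: 0.0939
t0.60 p [303.8 249.5 168.8] x [ 0.936  0.351 -0.   ] z [-0. -0. -1.] F [1.1 0.1 1. ] T [-0.06  0.04  0.02] w 93.9 q [ 0.54 -0.27  1.71 -0.    1.7   0.18]
turn [ 0.   0.  26.2] shift [-63.5 578.4  49. ]
```

```bash
python3 -m jog '[[[0,0,26],[-63,578,49],-1],[[0,0,26],[-63,578,49],-1],[[0,0,26],[-63,578,49],-1],[[0,0,26],[-63,578,49],-1],[[0,0,26],[-63,578,49],-1]]'>/dev/null; python3 go.py 447.5 -314.4 120 -5.6
```

```text
t1.10 p [366.8   8.5 148. ] x [ 0.996 -0.09   0.001] z [ 0.001  0.    -1.   ] F [ 0.  -0.4  0.6] T [-0.07  0.02  0.02] w 93.9 q [-0.13 -0.33  1.8   0.    1.67 -0.04]
turn [-0.  -0.   0.4] shift [109.3 314.3  28. ]
```

```bash
python3 -m jog '[[[0,0,0],[109,314,28],-1],[[0,0,0],[109,314,28],-1],[[0,0,0],[109,314,28],-1],[[0,0,0],[109,314,28],-1],[[0,0,0],[109,314,28],-1]]'>/dev/null;  python3 go.py 447.5 -314.4 120 -5.6
```

```text
t1.60 p [ 427.1 -233.3  126.8] x [ 0.996 -0.09  -0.   ] z [-0.     0.001 -1.   ] F [ 0.4 -0.2  0.4] T [-0.04  0.05  0.03] w 94.1 q [-0.62 -0.04  1.6   0.    1.58 -0.53]
turn [-0.   0.   0.4] shift [27.7 78.9  6.7]
```

```bash
python3 -m jog '[[[0,0,0],[28,79,7],-1],[[0,0,0],[28,79,37],-1],[[0,0,0],[28,79,47],-1],[[0,0,0],[28,79,47],-1]]'>/dev/null;  python3 go.py 447.5 -314.4 13 -5.6
python3 - <<'E'
from bench import eyes
import cv2,numpy as np
a,_=eyes.snapshot("side")
cv2.imwrite("pics/s1.png",cv2.resize(a[180:310,240:390,::-1],None,fx=4.5,fy=4.5,interpolation=cv2.INTER_CUBIC))
E
```

```text
t2.00 p [ 446.1 -311.2   76.8] x [ 0.996 -0.091 -0.006] z [-0.005  0.005 -1.   ] F [-0.4  0.4  0.7] T [-0.01  0.08 -0.01] w 94.2 q [-0.71  0.12  1.53  0.    1.49 -0.62]
turn [-0.3  0.3  0.4] shift [ 2.   3.4 63.8]
```

View pics/s1.png

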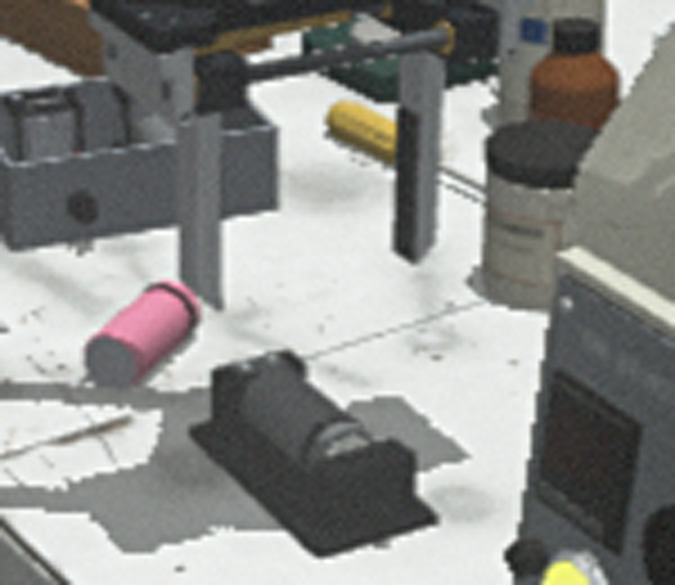

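```bash
python3 -m jog '[[[0,0,0],[0,0,35],-1],[[0,0,0],[0,0,50],-1],[[0,0,0],[0,0,50],-1]]'>/dev/null;  python3 go.py 447.5 -314.4 13 -5.6
```

```text
t2.35 p [ 446.7 -310.1   28.7] x [ 0.996 -0.088 -0.004] z [-0.003  0.003 -1.   ] F [-0.1 -0.2 -0.4] T [-0.06  0.1   0.06] w 93.9 q [-0.71  0.15  1.6   0.    1.4  -0.62]
turn [-0.2  0.2  0.5] shift [ 1.2  4.3 15.7]
```

```bash
python3 -m jog '[[[0,0,0.5],[1,4,15],-1],[[0,0,0.5],[1,4,15],-1],[[0,0,0.5],[1,4,15],-1],[[0,0,0.5],[1,4,15],0.1],[[0,0,0.5],[1,4,15],0.1]]'>/dev/null;  python3 go.py 447.5 -314.4 13 -5.6
python3 -m jog '[[[0,0,0],[0,0,0],1],[[0,0,0],[0,0,0],1],[[0,0,0],[0,0,0],1],[[0,0,0],[0,0,0],1]]'>/dev/null;  python3 go.py
```

```text
t2.85 p [ 449.2 -317.    16.1] x [ 0.995 -0.098  0.001] z [ 0.001 -0.001 -1.   ] F [-0.1 -1.   0.5] T [-0.02  0.05  0.02] w 81.4 q [-0.72  0.17  1.6   0.    1.37 -0.62]
turn [ 0.  -0.1 -0. ] shift [-1.9 -2.4  3.1]
t3.25 p [ 448.8 -316.6   15.4] x [ 0.995 -0.098  0.   ] z [ 0.  0. -1.] F [-0.4  0.  -0.1] T [-0.06  0.03 -0.  ] w 49.5 q [-0.72  0.17  1.6   0.    1.37 -0.62]
```

```bash
python3 -m jog '[[[0,0,0],[-1,-2,2],0.2],[[0,0,0],[-1,-2,2],1],[[0,0,0],[-1,-2,2],1],[[0,0,0],[-1,-2,2],1],[[0,0,0],[-1,-2,2],1]]'>/dev/null;  python3 go.py
python3 -m jog '[[[0,0,0],[0,0,0],1],[[0,0,0],[0,0,0],1]]'>/dev/null;  python3 go.py
```

```text
t3.75 p [ 449.6 -315.1   14.6] x [ 0.995 -0.098  0.004] z [ 0.004 -0.001 -1.   ] F [ 3.  -0.7  4.5] T [-0.04 -0.42  0.  ] w 9.6 q [-0.72  0.17  1.61  0.    1.36 -0.62]
t3.95 p [ 449.5 -315.5   15.5] x [ 0.995 -0.098  0.004] z [ 0.003 -0.003 -1.   ] F [1.2 1.6 5.7] T [ 0.02 -0.21  0.02] w 0.5 q [-0.72  0.17  1.61  0.    1.36 -0.62]
```

Run:
```python
from bench import eyes
import cv2,numpy as np
a,_=eyes.snapshot("side");b,_=eyes.snapshot("top")
x=cv2.resize(a[220:310,260:360,::-1],None,fx=4,fy=4,interpolation=cv2.INTER_CUBIC)
y=cv2.resize(b[210:300,290:390,::-1],None,fx=4,fy=4,interpolation=cv2.INTER_CUBIC)
cv2.imwrite("pics/s2.png",np.hstack([x,y]))
```

```text
(no output)
```

View pics/s2.png

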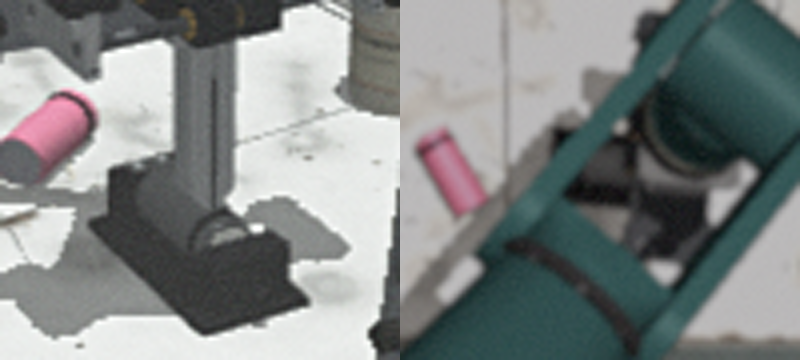

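```bash
python3 - <<'E'
from bench import eyes
from h import *
for n,o,f in(("side",(260,220),4),("top",(290,210),4)):
    c=eyes.camera_params(n)
    for P in([.4495,-.3155,.0155],[.4495,-.3155,.044],[.4495,-.3155,.09],[.480,-.3155,.0155],[.448,-.3064,.044],[.448,-.3064,.028]): print(n,P,(proj(P,c)[0]-o)*f)
E
python3 go.py
```

```text
side [0.4495, -0.3155, 0.0155] [202.57330747 250.01886744]
side [0.4495, -0.3155, 0.044] [203.08634095 200.32342388]
side [0.4495, -0.3155, 0.09] [203.93832897 117.79484709]
side [0.48, -0.3155, 0.0155] [251.34040443 232.99700982]
side [0.448, -0.3064, 0.044] [190.13153376 193.72903786]
side [0.448, -0.3064, 0.028] [189.92196736 221.62889325]
top [0.4495, -0.3155, 0.0155] [237.29126335 167.6827295 ]
top [0.4495, -0.3155, 0.044] [243.47507974 162.35630361]
top [0.4495, -0.3155, 0.09] [253.98952792 153.29969108]
top [0.48, -0.3155, 0.0155] [235.98854639 129.30380022]
top [0.448, -0.3064, 0.044] [231.72383004 164.24887885]
top [0.448, -0.3064, 0.028] [228.35074243 167.24476272]
t4.05 p [ 449.5 -315.6   15.5] x [ 0.995 -0.098  0.004] z [ 0.004 -0.003 -1.   ] F [1.5 0.  5.3] T [-0.02 -0.17  0.03] w 0.4 q [-0.72  0.17  1.61  0.    1.36 -0.62]
```

Run:
```python
from bench import eyes
from h import *
a,z=eyes.snapshot("side");c=eyes.camera_params("side");P=cloud(z,c)*1e3
for r in (130,150,170,185,195,200,205,210,215,220):
    print(r,[ (k,*np.round(P[220+r//4,260+k//4]).astype(int)) for k in (188,204,216,228,236)])
```

```text
130 [(188, np.int64(436), np.int64(-322), np.int64(91)), (204, np.int64(441), np.int64(-327), np.int64(92)), (216, np.int64(451), np.int64(-323), np.int64(87)), (228, np.int64(457), np.int64(-325), np.int64(86)), (236, np.int64(557), np.int64(-197), np.int64(3))]
150 [(188, np.int64(435), np.int64(-322), np.int64(81)), (204, np.int64(445), np.int64(-322), np.int64(77)), (216, np.int64(449), np.int64(-326), np.int64(78)), (228, np.int64(457), np.int64(-326), np.int64(76)), (236, np.int64(543), np.int64(-216), np.int64(2))]
170 [(188, np.int64(435), np.int64(-323), np.int64(70)), (204, np.int64(442), np.int64(-326), np.int64(69)), (216, np.int64(451), np.int64(-324), np.int64(66)), (228, np.int64(457), np.int64(-325), np.int64(64)), (236, np.int64(527), np.int64(-238), np.int64(4))]
185 [(188, np.int64(437), np.int64(-320), np.int64(59)), (204, np.int64(443), np.int64(-325), np.int64(59)), (216, np.int64(450), np.int64(-325), np.int64(58)), (228, np.int64(457), np.int64(-326), np.int64(55)), (236, np.int64(517), np.int64(-251), np.int64(3))]
195 [(188, np.int64(437), np.int64(-320), np
[... 838 characters left out ...]
, np.int64(45)), (216, np.int64(451), np.int64(-324), np.int64(43)), (228, np.int64(458), np.int64(-325), np.int64(41)), (236, np.int64(502), np.int64(-273), np.int64(3))]
215 [(188, np.int64(440), np.int64(-316), np.int64(40)), (204, np.int64(445), np.int64(-323), np.int64(42)), (216, np.int64(446), np.int64(-331), np.int64(46)), (228, np.int64(453), np.int64(-331), np.int64(43)), (236, np.int64(499), np.int64(-277), np.int64(3))]
220 [(188, np.int64(436), np.int64(-321), np.int64(40)), (204, np.int64(442), np.int64(-327), np.int64(40)), (216, np.int64(444), np.int64(-334), np.int64(43)), (228, np.int64(451), np.int64(-335), np.int64(42)), (236, np.int64(455), np.int64(-336), np.int64(41))]
```

```bash
python3 -m jog '[[[0,0,0],[0,0,-12],-0.4],[[0,0,0],[0,0,-12],-0.4],[[0,0,0],[0,0,-12],-0.4],[[0,0,0],[0,0,-12],-0.4],[[0,0,0],[0,0,-12],-0.4]]' >/dev/null; python3 -m jog '[[[0,0,0],[-1,0,-2],-0.4],[[0,0,0],[-1,0,-2],-0.4],[[0,0,0],[-1,0,0],-0.4],[[0,0,0],[-1,0,0],-0.4]]'>/dev/null;  python3 go.py
python3 - <<'E'
from bench import eyes
from h import *
a,z=eyes.snapshot("side");c=eyes.camera_params("side");P=cloud(z,c)*1e3
Q=P.reshape(-1,3);m=(abs(Q[:,1]+316)<14)&(abs(Q[:,0]-450)<55)&(Q[:,2]>46)&(Q[:,2]<110)
for lo in range(405,500,6):
    k=m&(Q[:,0]>=lo)&(Q[:,0]<lo+6)
    if k.sum()>5: print(lo,k.sum(),Q[k].min(0).round(),Q[k].max(0).round())
d0=__import__("pickle").load(open("d0.pkl","rb"));Q=(cloud(d0["side"][1],d0["side"][2])*1e3).reshape(-1,3)
m=(abs(Q[:,1]-493)<80)&(abs(Q[:,0]-242)<80)&(Q[:,2]>100);print("start tip lowest",np.sort(Q[m][:,2])[:8].round())
E
```

```text
t5.00 p [ 446.8 -314.2   25. ] x [ 0.995 -0.098 -0.   ] z [-0.  0. -1.] F [ 0.8 -0.1 -0.2] T [-0.02  0.02  0.01] w 65.1 q [-0.72  0.16  1.6   0.    1.38 -0.62]
405 71 [ 405. -322.   56.] [ 411. -317.  109.]
411 15 [ 411. -320.   55.] [ 414. -316.  106.]
477 168 [ 477. -330.   52.] [ 483. -308.  110.]
483 49 [ 483. -330.   58.] [ 489. -325.  109.]
489 21 [ 489. -329.   59.] [ 492. -324.  104.]
start tip lowest [204. 204. 204. 204. 205. 205. 205. 205.]
```

```bash
python3 -m jog '[[[0,0,0],[1,0,20],-0.4],[[0,0,0],[1,0,35],-0.4],[[0,0,0],[1,0,40],-0.4],[[0,0,0],[1,0,40],-0.4]]' >/dev/null; python3 go.py
```

```text
t5.45 p [ 447.  -313.7  -16.1] x [ 0.995 -0.098 -0.003] z [-0.002  0.002 -1.   ] F [ 0.2  0.4 -0.5] T [-0.05  0.01 -0.02] w 66.1 q [-0.72  0.2   1.64  0.    1.31 -0.62]
```

```bash
python3 -m jog '[[[0,0,0],[0,0,0],1],[[0,0,0],[0,0,0],1],[[0,0,0],[0,0,0],1],[[0,0,0],[0,0,0],1],[[0,0,0],[0,0,0],1]]'>/dev/null;  python3 go.py; python3 -m jog '[[[0,0,0],[0,0,0],1],[[0,0,0],[0,0,0],1]]'>/dev/null;  python3 go.py
```

```text
t5.95 p [ 449.7 -315.1  -13.6] x [ 0.995 -0.098  0.004] z [ 0.004 -0.001 -1.   ] F [ 3.1 -0.2 -0.1] T [-0.11 -0.52  0.01] w 31.1 q [-0.72  0.2   1.64  0.    1.3  -0.62]
t6.15 p [ 449.7 -315.1  -13.7] x [ 0.995 -0.098  0.004] z [ 0.004 -0.001 -1.   ] F [ 4.6 -0.7  1.9] T [-0.1  -0.95 -0.03] w 31.8 q [-0.72  0.2   1.64  0.    1.3  -0.62]
```

```bash
python3 -m jog '[[[0,0,0],[0,0,-25],1],[[0,0,0],[0,0,-75],1],[[0,0,0],[0,0,-115],1],[[0,0,0],[0,0,-115],1]]' >/dev/null; python3 go.py 490 -50 110 -13 -35
```

```text
t6.55 p [ 450.1 -317.1  107.1] x [ 0.995 -0.099  0.008] z [ 0.007 -0.008 -1.   ] F [ 0.6 -0.5 -0.8] T [-0.07  0.03 -0.  ] w 31.3 q [-0.72  0.1   1.49 -0.    1.54 -0.62]
turn [-34.6  -2.7   7. ] shift [  13.4 -269.7   -4.7]
```

```bash
python3 -m jog '[[[-34.6,-2.7,7],[13,-270,-5],1],[[-34.6,-2.7,7],[13,-270,-5],1],[[-34.6,-2.7,7],[13,-270,-5],1],[[-34.6,-2.7,7],[13,-270,-5],1],[[-34.6,-2.7,7],[13,-270,-5],1]]' >/dev/null; python3 go.py 490 -50 110 -13 -35;  python3 -m jog '[[[0,0,0],[0,0,0],1],[[0,0,0],[0,0,0],1]]'>/dev/null;python3 go.py 490 -50 110 -13 -35
```

```text
t7.05 p [480.2 -77.2 102.2] x [ 0.975 -0.224 -0.013] z [-0.138 -0.557 -0.819] F [ 0.8 -0.1 -1.5] T [ 0.36 -0.06  0.  ] w 31.2 q [ 0.14  0.16  1.58 -0.56  1.65  0.39]
turn [0.  0.5 0.5] shift [  3.3 -19.  -22.9]
t7.25 p [481.6 -78.4 102.5] x [ 0.975 -0.221 -0.013] z [-0.137 -0.554 -0.821] F [ 0.4 -0.8 -1.3] T [ 0.26 -0.07  0.04] w 31.2 q [ 0.14  0.16  1.58 -0.56  1.64  0.38]
turn [-0.2  0.5  0.6] shift [  1.8 -20.  -23. ]
```

Run:
```python
from bench import eyes,robot
from h import *
import pickle
from scipy.spatial.transform import Rotation as R
o=robot.get_obs();M=R.from_euler('xyz',o["ee_rot"]).as_matrix();p=o["tool_pos"]
d={}
out=[]
for n in("side","top"):
    a,z=eyes.snapshot(n);c=eyes.camera_params(n);d[n]=(a,z,c);P=cloud(z,c)
    g=p-(.0285+.0133)*M[:,2]; u=proj(g,c)[0].astype(int)
    L=(P-g)@M  # tool coords
    r=40;x0,y0=u[0]-r,u[1]-r
    im=cv2.resize(a[y0:y0+2*r,x0:x0+2*r,::-1],None,fx=5,fy=5,interpolation=cv2.INTER_CUBIC)
    for s in(-43,27):
        q=proj(g+M[:,1]*s/1e3,c)[0]-[x0,y0];cv2.circle(im,tuple((q*5).astype(int)),4,(0,0,255),1)
    q=proj(g,c)[0]-[x0,y0];cv2.circle(im,tuple((q*5).astype(int)),4,(0,255,0),1)
    out.append(im)
pickle.dump((d,p,M),open("d1.pkl","wb"));cv2.imwrite("pics/g1.png",np.hstack(out))
```

```text
(no output)
```

View pics/g1.png

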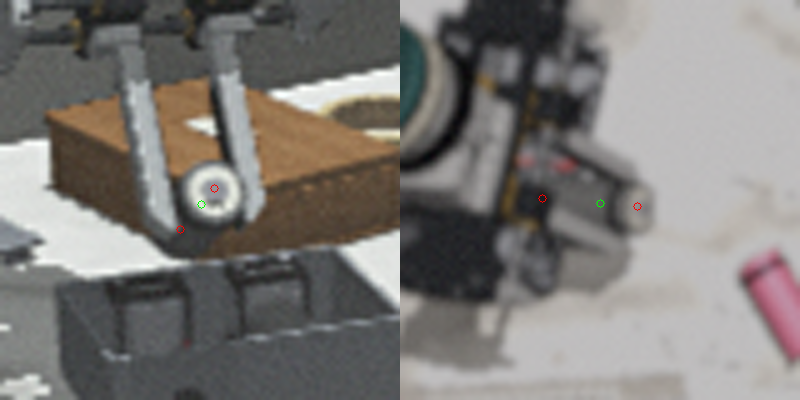

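```bash
python3 - <<'E'
import pickle
from h import *
d=pickle.load(open("d0.pkl","rb"))
a=np.radians(-103.03);ex=np.array([np.cos(a),np.sin(a)]);ey=np.array([-ex[1],ex[0]]);o=np.array([.540,.0147])
for n in("side","top"):
    P=cloud(d[n][1],d[n][2]);q=P[...,:2]-o;s=(q@ex)*1e3;t=(q@ey)*1e3;h=P[...,2]*1e3
    m=(abs(s-55)<9)&(abs(t)<65)&(h>12)&(h<44)&~((abs(t+33)<14)&(s>57))
    if m.sum()>30: f=np.polyfit(t[m],s[m],1);print(n,"+x face",m.sum(),np.median(s[m]),f)
    m=(abs(t+78)<9)&(abs(s)<45)&(h>12)&(h<44)
    if m.sum()>30: f=np.polyfit(s[m],t[m],1);print(n,"-y face",m.sum(),np.median(t[m]),f)
    m=(h>50)&(h<60)&(abs(s)<70)&(abs(t)<90)
    print(n,"rim ext s",np.percentile(s[m],[1,99]),"t",np.percentile(t[m],[1,99]),m.sum())
    # roof top and cell seated, empty bay
    for nm,b in(("roof",(-52,-15,-50,-16)),("roof2",(-52,-15,16,50))):
        m=(s>b[0])&(s<b[1])&(t>b[2])&(t<b[3])&(h>48)
        print(n,nm,m.sum(),"s",np.percentile(s[m],[2,98]) if m.sum() else "","t",np.percentile(t[m],[2,50,98]) if m.sum() else "")
E
python3 go.py
```

```text
side +x face 535 53.997123873282 [1.14896599e-03 5.39817580e+01]
side -y face 92 -77.17565003913299 [-8.14152418e-04 -7.71802827e+01]
side rim ext s [-56.93804954  58.42195866] t [-77.85213588  77.89929502] 414
side roof 62 s [-51.55241257 -21.30573063] t [-49.13112075 -33.81676748 -16.65804777]
side roof2 58 s [-49.93567141 -20.52123952] t [16.87783812 32.6866177  48.28691797]
top +x face 55 55.44244901746137 [4.56736913e-03 5.25139435e+01]
top -y face 41 -78.68050719759941 [ 2.53584397e-03 -7.86815930e+01]
top rim ext s [-54.98480808  55.68387402] t [-78.69264099  77.86338265] 336
top roof 93 s [-51.50952411 -23.26210935] t [-49.13550328 -33.5704824  -17.00094274]
top roof2 94 s [-51.50205531 -23.89295993] t [16.36790406 33.4972755  49.46169534]
t7.35 p [481.5 -81.3 103.8] x [ 0.974 -0.227 -0.01 ] z [-0.138 -0.553 -0.822] F [-0.4  0.3 -1.8] T [ 0.37 -0.   -0.  ] w 31.3 q [ 0.13  0.16  1.58 -0.56  1.64  0.38]
```

```bash
python3 go.py 491.6 -48.1 43 -13.03 -35
```

```text
t7.35 p [481.5 -81.3 103.8] x [ 0.974 -0.227 -0.01 ] z [-0.138 -0.553 -0.822] F [-0.4  0.3 -1.8] T [ 0.37 -0.   -0.  ] w 31.3 q [ 0.13  0.16  1.58 -0.56  1.64  0.38]
turn [-0.2  0.5  0.3] shift [  2.9 -63.   30.2]
```

```bash
python3 -m jog '[[[0,0.5,0.3],[3,-40,10],1],[[0,0.5,0.3],[3,-62,30],1],[[0,0.5,0.3],[3,-62,30],1],[[0,0.5,0.3],[3,-62,30],1]]' >/dev/null; python3 go.py 491.6 -48.1 43 -13.03 -35; python3 go.py 501 -8.2 13.7 -13.03 -35|tail -1
```

```text
t7.75 p [491.9 -50.1  45. ] x [ 0.974 -0.228  0.001] z [-0.129 -0.555 -0.822] F [-0.1 -0.5 -0.6] T [ 0.26 -0.02 -0.02] w 31.1 q [ 0.19  0.24  1.6  -0.55  1.57  0.5 ]
turn [-0.2  0.1 -0.2] shift [-0.7 -2.7  0.6]
turn [-0.2  0.1 -0.2] shift [ -0.7 -53.1   1.3]
```

```bash
python3 -m jog '[[[0,0,0],[-0.5,-20,1],1],[[0,0,0],[-0.5,-36,1],1],[[0,0,0],[-0.5,-36,1],1],[[0,0,0],[-0.5,-36,1],1]]' >/dev/null; python3 go.py 501 -8.2 13.7 -13.03 -35
```

```text
t8.15 p [499.4 -19.8  24.3] x [ 0.974 -0.225  0.003] z [-0.125 -0.555 -0.822] F [ 1.7 -1.8 -1. ] T [ 0.08 -0.13  0.1 ] w 31.4 q [ 0.24  0.29  1.58 -0.54  1.56  0.55]
turn [-0.3 -0.2 -0.1] shift [ -1.  -15.6   2.1]
```

```bash
python3 -m jog '[[[0,0,0],[-0.5,-4,1],1],[[0,0,0],[-0.5,-8,1],1],[[0,0,0],[-0.5,-8,1],1]]' >/dev/null; python3 go.py 501 -8.2 13.7 -13.03 -35;python3 -m jog '[[[0,0,0],[0,-4,0],1],[[0,0,0],[0,-7,0],1],[[0,0,0],[0,-7,0],1],[[0,0,0],[0,-7,0],1]]' >/dev/null; python3 go.py 501 -8.2 13.7 -13.03 -35
```

```text
t8.45 p [500.  -15.1  19.8] x [ 0.974 -0.225  0.004] z [-0.126 -0.558 -0.82 ] F [ 0.4 -6.   4.5] T [-0.99  0.04  0.11] w 31.1 q [ 0.25  0.31  1.58 -0.54  1.56  0.56]
turn [-0.1 -0.2 -0.1] shift [-0.6 -9.2  1. ]
t8.85 p [500.5 -11.6  16. ] x [ 0.974 -0.227  0.003] z [-0.128 -0.561 -0.818] F [ -0.3 -11.7   3.1] T [-1.78  0.09  0.12] w 31.1 q [ 0.25  0.32  1.58 -0.54  1.56  0.57]
turn [ 0.1 -0.1 -0.2] shift [-0.2 -4.1 -0.1]
```

```bash
python3 -m jog '[[[0,0,0],[0,-3,0],1],[[0,0,0],[0,-4,0],1],[[0,0,0],[0,-4,0],1]]' >/dev/null; python3 go.py 501 -8.2 13.7 -13.03 -35
python3 - <<'E'
from bench import eyes
import numpy as np,cv2
a,_=eyes.snapshot("side");b,_=eyes.snapshot("top")
x=cv2.resize(a[170:245,220:320,::-1],None,fx=5,fy=5,interpolation=cv2.INTER_CUBIC)
y=cv2.resize(b[190:265,215:275,::-1],None,fx=5,fy=5,interpolation=cv2.INTER_CUBIC)
cv2.imwrite("pics/i1.png",np.hstack([x,y]))
E
```

```text
t9.15 p [500.8  -9.4  14.4] x [ 0.974 -0.227  0.003] z [-0.129 -0.563 -0.816] F [ -2.9 -13.1   5.6] T [-2.24  0.37  0.11] w 31.0 q [ 0.26  0.32  1.57 -0.54  1.57  0.58]
turn [ 0.3 -0.1 -0.2] shift [-0.  -1.4 -0.1]
```

View pics/i1.png

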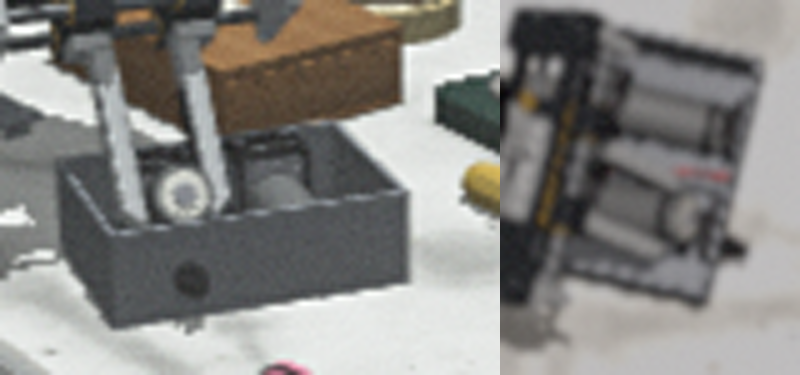

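Run:
```python
from bench import eyes,robot
from h import *
from scipy.spatial.transform import Rotation as R
o=robot.get_obs();M=R.from_euler('xyz',o["ee_rot"]).as_matrix();p=o["tool_pos"]
a=np.radians(-103.03);ex=np.array([np.cos(a),np.sin(a),0]);ey=np.array([-ex[1],ex[0],0]);C=np.array([.540,.0147,0])-.0005*ex
for s in(26.5,-43.5,-8.5):
    g=p-.0418*M[:,2]+M[:,1]*s/1e3
    print(s,"box mm",np.round([(g-C)@ex*1e3,(g-C)@ey*1e3,g[2]*1e3],1),"side px",(proj(g,eyes.camera_params("side"))[0]-[220,170])*5,"top px",(proj(g,eyes.camera_params("top"))[0]-[215,190])*5+[500,0])
```

```text
26.5 box mm [ 30.3 -32.9  63.8] side px [180.73834118 184.71084483] top px [677.89516965 212.68318753]
-43.5 box mm [-26.9 -32.7  23.4] side px [152.33140261 217.63859741] top px [592.79442966 203.8260095 ]
-8.5 box mm [  1.7 -32.8  43.6] side px [166.18085798 201.58507447] top px [634.71146325 208.18868166]
```

```bash
python3 go.py 502.1 -2.7 7 -13.03 -28
```

```text
t9.25 p [500.8  -9.3  14.4] x [ 0.974 -0.227  0.003] z [-0.129 -0.563 -0.816] F [ -1.6 -12.6   4.1] T [-2.2   0.34  0.1 ] w 31.4 q [ 0.26  0.32  1.57 -0.54  1.57  0.58]
turn [ 7.3 -0.1 -0.2] shift [-0.2 -9.8  2.1]
```

```bash
python3 -m jog '[[[0,0,0],[0,-3,0],1],[[2,0,0],[0,-6,1],1],[[4,0,0],[0,-8,1.5],1],[[7,0,0],[0,-10,2],1],[[7,0,0],[0,-10,2],1]]' >/dev/null; python3 go.py 503.2 2 -0.4 -13.03 -20
python3 - <<'E'
from bench import eyes
import numpy as np,cv2
a,_=eyes.snapshot("side");b,_=eyes.snapshot("top")
x=cv2.resize(a[170:245,220:320,::-1],None,fx=5,fy=5,interpolation=cv2.INTER_CUBIC)
y=cv2.resize(b[190:265,215:275,::-1],None,fx=5,fy=5,interpolation=cv2.INTER_CUBIC)
cv2.imwrite("pics/i2.png",np.hstack([x,y]))
E
```

```text
t9.75 p [502.1  -0.8   4.7] x [ 0.974 -0.227  0.001] z [-0.105 -0.456 -0.884] F [ 0.6 -8.3 -4. ] T [-1.11 -0.11  0.11] w 30.9 q [ 0.21  0.27  1.61 -0.44  1.49  0.52]
turn [ 7.9 -0.  -0.1] shift [ 0.4 -5.1  3.1]
```

View pics/i2.png

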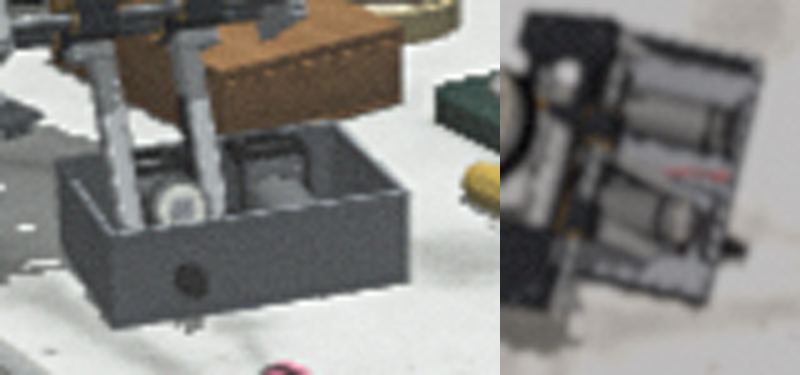

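```bash
python3 -m jog '[[[2,0,0],[0,-3,1],1],[[5,0,0],[0,-5,2],1],[[8,0,0],[0,-6,3],1],[[8,0,0],[0,-6,3],1]]' >/dev/null; python3 go.py 504.4 6.9 -9.6 -13.03 -10
python3 - <<'E'
from bench import eyes,robot
from h import *
from scipy.spatial.transform import Rotation as R
o=robot.get_obs();M=R.from_euler('xyz',o["ee_rot"]).as_matrix();p=o["tool_pos"]
a=np.radians(-103.03);ex=np.array([np.cos(a),np.sin(a),0]);ey=np.array([-ex[1],ex[0],0]);C=np.array([.540,.0147,0])-.0005*ex
S,zs=eyes.snapshot("side");T,zt=eyes.snapshot("top")
for s in(26.5,-43.5,-8.5):
    g=p-.0418*M[:,2]+M[:,1]*s/1e3
    print(s,"box mm",np.round([(g-C)@ex*1e3,(g-C)@ey*1e3,g[2]*1e3],1))
for z,n in((zs,"side"),(zt,"top")):
    P=cloud(z,eyes.camera_params(n));q=P-C;s=q@ex*1e3;t=q@ey*1e3;h=P[...,2]*1e3
    # cell top profile: strip |t+33|<7 
    for lo in range(8,56,4):
        m=(s>lo)&(s<lo+4)&(abs(t+33)<9)&(h>5)
        if m.sum()>2: print(n,lo,m.sum(),"top z",np.percentile(h[m],[10,50,90]).round(1))
E
```

```text
t10.25 p [502.4   2.8  -1.7] x [ 0.974 -0.227  0.   ] z [-0.077 -0.332 -0.94 ] F [ 0.5 -8.3 -5.4] T [-1.25 -0.06  0.11] w 31.5 q [ 0.13  0.21  1.65 -0.33  1.42  0.43]
turn [ 9.9  0.  -0.1] shift [ 1.  -6.8  5.9]
26.5 box mm [ 31.2 -34.   46.6]
-43.5 box mm [-34.6 -33.8  22.8]
-8.5 box mm [ -1.7 -33.9  34.7]
side 12 3 top z [53.5 55.3 55.8]
side 24 5 top z [51.7 58.5 59.5]
side 28 20 top z [47.7 55.4 58.4]
side 32 13 top z [47.9 51.1 55.6]
side 36 3 top z [48.4 49.5 54.7]
side 48 9 top z [10.8 35.4 50.4]
side 52 58 top z [ 8.4 36.3 49.8]
top 8 7 top z [49.6 52.3 54.7]
top 12 5 top z [52.4 55.  57.2]
top 16 8 top z [49.5 52.9 55.3]
top 20 10 top z [49.1 54.4 56.4]
top 24 6 top z [54.5 56.3 57.1]
top 28 7 top z [54.2 58.7 59. ]
top 32 10 top z [40.2 49.6 52.3]
top 36 6 top z [21.8 41.7 46.9]
top 40 7 top z [39.5 43.2 44.1]
top 44 6 top z [41.9 45.  46.9]
top 48 7 top z [42.  44.8 48.7]
top 52 6 top z [46.9 51.4 55.1]
```

```bash
python3 -m jog '[[[1,0,0],[1,-4,1],1],[[4,0,0],[1,-6,2.5],1],[[7,0,0],[1,-8,4.5],1],[[10,0,0],[1,-9,6],1],[[10,0,0],[1,-9,6],1]]' >/dev/null; python3 go.py 505.4 11.4 -17.8 -13.03 0
python3 - <<'E'
from bench import eyes
import numpy as np,cv2
a,_=eyes.snapshot("side");b,_=eyes.snapshot("top")
x=cv2.resize(a[170:245,220:320,::-1],None,fx=5,fy=5,interpolation=cv2.INTER_CUBIC)
y=cv2.resize(b[190:265,215:275,::-1],None,fx=5,fy=5,interpolation=cv2.INTER_CUBIC)
cv2.imwrite("pics/i3.png",np.hstack([x,y]))
E
```

```text
t10.85 p [503.9   9.  -11.1] x [ 0.974 -0.227 -0.002] z [-0.041 -0.167 -0.985] F [-1.8 -7.6 -5.4] T [-1.33  0.29  0.02] w 31.3 q [ 0.03  0.15  1.7  -0.17  1.34  0.3 ]
turn [ 9.9  0.1 -0.1] shift [ 0.9 -3.7  6.1]
```

View pics/i3.png

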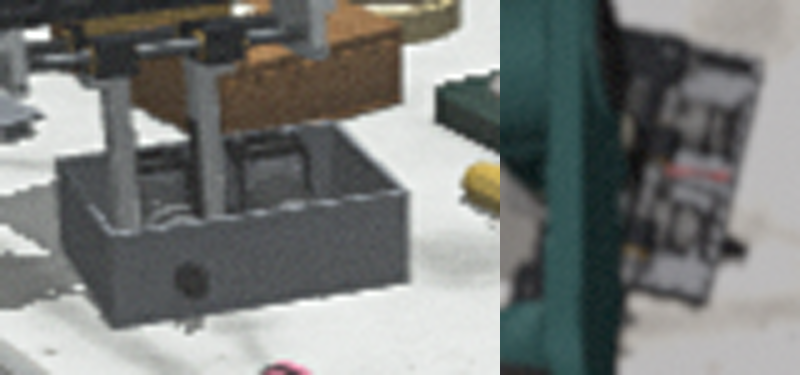

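```bash
python3 go.py 506 13.8 -18 -13.03 0|tail -1; python3 -m jog '[[[2,0,0],[1,-2,2],1],[[5,0,0],[1,-4,4],1],[[8,0,0],[1,-5.5,6],1],[[10,0,0],[1,-6,6.5],1],[[10,0,0],[1,-6,6.5],1]]' >/dev/null; python3 go.py 506 13.8 -18 -13.03 0;cat > prof.py <<'E'
from bench import eyes,robot
from h import *
a=np.radians(-103.03);ex=np.array([np.cos(a),np.sin(a),0]);ey=np.array([-ex[1],ex[0],0]);C=np.array([.540,.0147,0])-.0005*ex
for n in("side","top"):
    z=eyes.snapshot(n)[1];P=cloud(z,eyes.camera_params(n));q=P-C;s=q@ex*1e3;t=q@ey*1e3;h=P[...,2]*1e3
    for c0 in(-33,33):
        L=[]
        for lo in range(-24,52,4):
            m=(s>lo)&(s<lo+4)&(abs(t-c0)<7)&(h>3)
            if m.sum()>2: L.append((lo,int(m.sum()),int(np.median(h[m])),int(h[m].max())))
        print(n,c0,L)
E
python3 prof.py
```

```text
turn [10.   0.1 -0. ] shift [ 0.9 -6.   5.9]
t11.45 p [507.1  15.1 -16.8] x [ 0.974 -0.226 -0.   ] z [ 0.001  0.003 -1.   ] F [-3.6 -4.5  2.8] T [-0.9   0.85 -0.01] w 31.4 q [-0.08  0.12  1.74  0.    1.29  0.14]
turn [-0.2  0.  -0. ] shift [-0.8  1.5  1.2]
side -33 [(-24, 5, 43, 52), (-20, 4, 42, 42), (-16, 3, 43, 121), (-12, 3, 42, 42), (-8, 4, 41, 41), (-4, 3, 41, 43), (0, 4, 40, 42), (4, 3, 40, 43), (8, 3, 41, 42), (12, 6, 40, 43), (16, 4, 102, 177), (20, 11, 167, 181), (24, 48, 166, 184), (28, 44, 158, 184), (32, 17, 145, 211), (36, 59, 219, 312), (40, 154, 260, 317), (44, 104, 258, 320), (48, 13, 202, 275)]
side 33 [(-24, 9, 53, 153), (-20, 3, 38, 41), (-16, 13, 125, 153), (-12, 11, 126, 153), (-8, 4, 138, 152), (-4, 10, 134, 153), (0, 9, 40, 153), (4, 8, 149, 152), (8, 5, 150, 153), (12, 9, 41, 152), (16, 6, 151, 153), (28, 10, 140, 153), (32, 21, 132, 153), (36, 10, 144, 154), (40, 16, 147, 152), (44, 4, 147, 151), (48, 8, 21, 46)]
top -33 [(-24, 9, 399, 402), (-20, 10, 400, 404), (-16, 10, 399, 402), (-12, 8, 399, 402), (-8, 9, 400, 402), (-4, 11, 401, 403), (0, 10, 399, 403), (4, 9, 400, 402), (8, 10, 399, 402), (12, 9, 400, 403), (16, 11, 399, 401), (20, 10, 398, 404), (24, 8, 400, 402), (28, 13, 399, 404), (32, 9, 400, 402), (36, 10, 400, 403), (40, 11, 401, 402), (44, 11, 399, 402), (48, 10, 396, 406)]
top 33 []
```

```bash
python3 -m jog '[[[-2,0,0],[-0.5,1,1.5],1],[[-3.5,0,0],[-0.5,3,3],1],[[-3.5,0,0],[-0.5,4,3],1],[[-3.5,0,0],[-0.5,4,3],1]]' >/dev/null; python3 go.py; python3 prof.py|head -1;  python3 -m jog '[[[0,0,0],[0,0,0],0.15],[[0,0,0],[0,0,0],0.05],[[0,0,0],[0,0,0],0.05],[[0,0,0],[0,0,0],0.05]]' >/dev/null; python3 go.py 505.3 10.9 100 -13 0; python3 prof.py|head -1
```

```text
t11.95 p [506.8  12.5 -18.3] x [ 0.974 -0.225  0.001] z [-0.012 -0.056 -0.998] F [-6.2 -2.2 11.1] T [-0.71  1.13 -0.22] w 31.0 q [-0.04  0.13  1.73 -0.06  1.29  0.2 ]
side -33 [(-24, 8, 47, 119), (-20, 5, 118, 118), (-16, 3, 39, 40), (-12, 5, 38, 40), (-4, 3, 39, 40), (0, 3, 39, 39), (4, 6, 40, 176), (8, 4, 39, 180), (12, 15, 171, 180), (16, 44, 167, 185), (20, 66, 164, 316), (24, 145, 270, 321), (28, 118, 247, 322), (32, 54, 225, 269), (36, 10, 305, 409), (40, 24, 403, 409), (44, 56, 388, 408), (48, 113, 361, 397)]
t12.45 p [507.2  13.4 -20.6] x [ 0.974 -0.225  0.001] z [-0.011 -0.054 -0.998] F [0.2 0.3 0.4] T [-0.06  0.01  0.05] w 44.3 q [-0.04  0.13  1.73 -0.06  1.29  0.2 ]
turn [ 3.2 -0.1  0. ] shift [  -1.1    9.5 -120.2]
side -33 [(-24, 8, 115, 117), (-20, 6, 39, 118), (-16, 5, 40, 40), (-8, 4, 40, 41), (-4, 4, 39, 40), (0, 4, 39, 40), (4, 3, 40, 164), (8, 5, 40, 160), (12, 16, 169, 180), (16, 59, 163, 206), (20, 62, 172, 318), (24, 146, 265, 319), (28, 119, 236, 317), (32, 43, 205, 317), (36, 8, 204, 406), (40, 23, 399, 407), (44, 56, 386, 408), (48, 123, 355, 395)]
```

```bash
python3 -m jog '[[[0,0,0],[0,0,-20],0.05],[[0,0,0],[0,0,-60],0.05],[[3,0,0],[0,9,-110],0.05],[[3,0,0],[0,9,-130],-0.3]]' >/dev/null; python3 go.py 461 285.8 100 -84.2
python3 - <<'E'
import numpy as np
from bench import eyes
from h import *
a=np.radians(-103.03);ex=np.array([np.cos(a),np.sin(a),0]);ey=np.array([-ex[1],ex[0],0]);C=np.array([.540,.0147,0])-.0005*ex
P=cloud(eyes.snapshot("side")[1],eyes.camera_params("side"));q=P-C;s=q@ex*1e3;t=q@ey*1e3;h=P[...,2]*1e3
for c0 in(-33,33):
    print(c0,[(lo,int(np.median(h[m])),int(np.median(t[m]))) for lo in range(-24,52,4) for m in [(s>lo)&(s<lo+4)&(abs(t-c0)<18)&(h>30)&(h<60)] if m.sum()>1])
E
```

```text
t12.95 p [509.   10.2 115.2] x [ 0.974 -0.226  0.01 ] z [ 0.009 -0.004 -1.   ] F [ 0.8 -0.4  0.7] T [-0.07  0.08  0.01] w 49.8 q [-0.09  0.01  1.57 -0.    1.55  0.14]
turn [-0.3 -0.5 71.1] shift [-109.2 -257.6   13.7]
-33 [(-24, 45, -36), (-20, 38, -36), (-16, 36, -39), (-12, 36, -35), (-8, 37, -39), (-4, 38, -36), (0, 38, -33), (4, 39, -37), (8, 39, -31), (12, 40, -32), (48, 47, -32)]
33 [(-24, 41, 28), (-20, 38, 29), (-16, 37, 25), (-12, 39, 30), (-8, 37, 27), (-4, 38, 33), (0, 36, 28), (4, 37, 32), (8, 39, 27), (12, 39, 34), (16, 40, 34), (48, 42, 30)]
```

```bash
python3 -m jog '[[[0,0,71],[-109,-258,14],-0.3],[[0,0,71],[-109,-258,14],-0.3],[[0,0,71],[-109,-258,14],-0.3],[[0,0,71],[-109,-258,14],-0.3],[[0,0,71],[-109,-258,14],-0.3]]' >/dev/null; python3 go.py 461 285.8 60 -84.2
python3 - <<'E'
import pickle
from h import *
d=pickle.load(open("d0.pkl","rb"))
for n in("side","top"):
    P=cloud(d[n][1],d[n][2])*1e3;Q=P.reshape(-1,3)
    m=(abs(Q[:,0]-461)<70)&(abs(Q[:,1]-286)<40)&(Q[:,2]>39)&(Q[:,2]<55);k=Q[m][:,:2].astype(np.float32)
    print(n,m.sum(),cv2.minAreaRect(k),k.mean(0),np.percentile(Q[m][:,2],[10,50,90]),cv2.fitLine(k,cv2.DIST_HUBER,0,.01,.01).ravel())
    m=(abs(Q[:,0]-461)<95)&(abs(Q[:,1]-286)<75)&(Q[:,2]>10)&(Q[:,2]<22);k=Q[m][:,:2].astype(np.float32);print("plate",m.sum(),cv2.minAreaRect(k),np.percentile(Q[m][:,2],[10,50,90]))
E
python3 prof.py|tail -2
```

```text
t13.50 p [468.1 230.9  97. ] x [ 0.625 -0.781  0.003] z [-0.    -0.004 -1.   ] F [ 0.5 -0.5  0.3] T [-0.06  0.04 -0.01] w 61.2 q [ 0.35  0.06  1.56 -0.    1.52  1.25]
turn [ 0.1 -0.2 32.8] shift [-47.5 -28.8  36.7]
side 90 ((463.5415344238281, 286.703857421875), (97.25709533691406, 19.75996208190918), 6.999507904052734) [461.3535  283.11798] [40.6577277  43.62258964 45.75189269] [9.9595129e-01 8.9894302e-02 4.6172354e+02 2.8223810e+02]
plate 699 ((464.49114990234375, 286.1403503417969), (162.21875, 117.58383178710938), 6.5172834396362305) [14.55286088 16.301644   17.99542628]
top 106 ((460.1399230957031, 285.3869934082031), (90.60649871826172, 11.55278205871582), 5.6680989265441895) [460.51834 285.3519 ] [40.30480885 43.98535027 47.88818626] [9.9578863e-01 9.1678649e-02 4.6102408e+02 2.8567761e+02]
plate 1507 ((465.2392272949219, 284.56243896484375), (124.86915588378906, 178.7744598388672), 89.9444808959961) [11.57567598 15.03501196 18.873214  ]
top -33 [(-24, 6, 40, 53), (-20, 6, 37, 47), (-16, 7, 39, 42), (-12, 6, 40, 43), (-8, 5, 37, 38), (-4, 6, 39, 42), (0, 6, 41, 42), (4, 5, 38, 41), (8, 5, 39, 41), (12, 8, 36, 39), (16, 5, 38, 41), (20, 5, 36, 43), (24, 5, 37, 38), (28, 6, 39, 41), (32, 4, 41, 42), (36, 7, 41, 43), (40, 5, 45, 46), (44, 5, 42, 47), (48, 7, 45, 48)]
top 33 [(-24, 7, 39, 51), (-20, 5, 38, 44), (-16, 6, 38, 40), (-12, 6, 38, 41), (-8, 5, 40, 44), (-4, 5, 38, 42), (0, 6, 37, 42), (4, 6, 38, 43), (8, 4, 36, 37), (12, 8, 38, 42), (16, 5, 37, 44), (20, 6, 33, 38), (24, 4, 33, 38), (28, 5, 39, 43), (32, 6, 39, 41), (36, 5, 39, 44), (40, 5, 44, 49), (44, 5, 43, 46), (48, 6, 42, 47)]
```

```bash
python3 -m jog '[[[0,0,32.5],[-47,-29,20],-0.2],[[0,0,32.5],[-47,-29,20],-0.2],[[0,0,32.5],[-47,-29,37],-0.2],[[0,0,32.5],[-47,-29,37],-0.2],[[0,0,32.5],[-47,-29,37],-0.2]]' >/dev/null; python3 -m jog '[[[0,0,0],[0,0,0],-0.2],[[0,0,0],[0,0,0],-0.2]]' >/dev/null; python3 go.py 461 285.6 -4.5 -84.6
```

```text
t14.30 p [462.6 283.6  61.2] x [ 0.114 -0.993  0.003] z [ 0.002 -0.003 -1.   ] F [-0.5  0.3  0. ] T [-0.    0.13  0.01] w 56.5 q [ 0.45  0.12  1.56 -0.    1.46  1.9 ]
turn [-0.1 -0.2  1.2] shift [-2.4  1.4 65.7]
```

```bash
python3 -m jog '[[[0,0,1],[-2,1,30],-0.2],[[0,0,1],[-2,1,45],-0.2],[[0,0,1],[-2,1,60],-0.2],[[0,0,1],[-2,1,65],-0.2],[[0,0,1],[-2,1,65],-0.2]]' >/dev/null; python3 go.py 461 285.6 -4.5 -84.6
```

```text
t14.80 p [460.5 285.2  -4.9] x [ 0.096 -0.995  0.004] z [-0.001 -0.004 -1.   ] F [-0.4 -0.2 -0.5] T [-0.01  0.18  0.03] w 56.1 q [ 0.45  0.18  1.64 -0.    1.33  1.93]
turn [ 0.1 -0.2  0.1] shift [-0.3 -0.6 -0.4]
```

```bash
python3 -m jog '[[[0,0,0],[0,0,0],1],[[0,0,0],[0,0,0],1],[[0,0,0],[0,0,0],1],[[0,0,0],[0,0,0],1],[[0,0,0],[0,0,0],1]]'>/dev/null; python3 -m jog '[[[0,0,0],[0,0,0],1],[[0,0,0],[0,0,0],1]]'>/dev/null;  python3 go.py; python3 -m jog '[[[0,0,0],[0,0,-15],1],[[0,0,0],[0,0,-50],1],[[0,0,0],[0,0,-95],1],[[0,0,0],[0,0,-95],1]]'>/dev/null;  python3 go.py 540.1 15.2 90 -103.03
```

```text
t15.50 p [461.1 286.1  -3.8] x [ 0.096 -0.995  0.003] z [ 0.001 -0.002 -1.   ] F [-0.1  1.2 -0.1] T [0.22 0.18 0.07] w 11.4 q [ 0.45  0.18  1.64 -0.    1.33  1.93]
t15.90 p [465.4 287.9  99.1] x [ 0.095 -0.995 -0.001] z [ 0.014  0.003 -1.   ] F [-0.1  0.8 -2.1] T [ 0.06  0.1  -0.04] w 11.6 q [ 0.45  0.1   1.51 -0.    1.52  1.93]
turn [-0.8  0.2 18.5] shift [278.6 -48.2   9.5]
```

```bash
python3 -m jog '[[[0,0,18.5],[279,-48,10],1],[[0,0,18.5],[279,-48,10],1],[[0,0,18.5],[279,-48,10],1],[[0,0,18.5],[279,-48,10],1],[[0,0,18.5],[279,-48,10],1]]'>/dev/null;  python3 go.py 540.1 15.2 85 -103.03
```

```text
t16.40 p [525.8  42.8  82. ] x [-0.225 -0.974  0.004] z [-0.001 -0.004 -1.   ] F [ 0.4  0.8 -3.9] T [0.06 0.03 0.03] w 11.4 q [-0.02  0.08  1.57 -0.    1.49  1.77]
turn [ 0.  -0.2  0. ] shift [ 23.7 -20.2  -2.9]
```

```bash
python3 -m jog '[[[0,0,0],[24,-20,-4],1],[[0,0,0],[24,-20,-4],1],[[0,0,0],[24,-20,-4],1],[[0,0,0],[24,-20,-4],1]]'>/dev/null;  python3 go.py 540.1 15.2 85 -103.03
python3 - <<'E'
from bench import eyes,robot
from h import *
p=robot.get_obs()["tool_pos"]*1e3;zh=p[2]+44.3
a=np.radians(-103.03);ex=np.array([np.cos(a),np.sin(a)]);ey=np.array([-ex[1],ex[0]]);C=np.array([540,14.7])-.5*ex
for n in("side","top"):
    Q=(cloud(eyes.snapshot(n)[1],eyes.camera_params(n))*1e3).reshape(-1,3)
    q=Q[:,:2]-C;s=q@ex;t=q@ey;pz=zh-28.5+4
    m=(abs(s)<75)&(abs(t)<100)&(abs(Q[:,2]-pz)<6)
    k=np.c_[s,t][m].astype(np.float32)
    print(n,m.sum(),"plate top z",pz,np.percentile(Q[m][:,2],[10,50,90]),"s",np.percentile(s[m],[0.5,2,98,99.5]).round(1),"t",np.percentile(t[m],[.5,2,98,99.5]).round(1))
    h=np.concatenate([k]);print(cv2.minAreaRect(h))
E
```

```text
t16.80 p [539.7  17.9  86.3] x [-0.225 -0.974  0.003] z [-0.001 -0.003 -1.   ] F [ 0.1  1.2 -3.1] T [-0.04  0.14 -0.01] w 11.5 q [-0.07  0.1   1.54 -0.    1.51  1.73]
turn [ 0.  -0.2  0. ] shift [ 2.5 -1.   1.3]
side 908 plate top z 106.13659788345473 [104.74067227 106.45040625 107.79398056] s [-57.1 -52.6  53.8  55.2] t [-76.6 -75.3  76.2  79. ]
((-0.9791908264160156, 2.5790328979492188), (117.16976165771484, 159.79977416992188), 0.660923182964325)
top 637 plate top z 106.13659788345473 [102.18209958 105.43473821 109.23393107] s [-56.9 -55.4  52.   53.4] t [-77.7 -77.1  72.9  76.9]
((-2.729206085205078, 0.109344482421875), (111.60809326171875, 156.71768188476562), 0.8840683698654175)
```

```bash
python3 -m jog '[[[0,0,0.7],[2,0,10],1],[[0,0,0.7],[2,0,25],1],[[0,0,0.7],[2,0,32],1],[[0,0,0.7],[2,0,32],1],[[0,0,0.7],[2,0,32],1]]'>/dev/null;  python3 go.py 540.1 15.2 38.2 -103.73;sed -n '/^from/,$p' > cov.py <<'E'
from bench import eyes,robot
from h import *
p=robot.get_obs()["tool_pos"]*1e3;zh=p[2]+44.3
a=np.radians(-103.03);ex=np.array([np.cos(a),np.sin(a)]);ey=np.array([-ex[1],ex[0]]);C=np.array([540,14.7])-.5*ex
import sys
if len(sys.argv)>1: zh=float(sys.argv[1])
for n in("side","top"):
    Q=(cloud(eyes.snapshot(n)[1],eyes.camera_params(n))*1e3).reshape(-1,3)
    q=Q[:,:2]-C;s=q@ex;t=q@ey;pz=zh-28.5+4
    m=(abs(s)<75)&(abs(t)<100)&(abs(Q[:,2]-pz)<5)
    A=np.c_[s,t,np.ones(len(s))][m];f=np.linalg.lstsq(A,Q[m][:,2],rcond=None)[0]
    print(n,m.sum(),"want z",pz.round(1),"plane",f.round(4),"s",np.percentile(s[m],[0.5,2,98,99.5]).round(1),"t",np.percentile(t[m],[.5,2,98,99.5]).round(1),cv2.minAreaRect(A[:,:2].astype(np.float32)))
E
python3 cov.py
```

```text
t17.40 p [539.9  15.   54.6] x [-0.237 -0.971  0.003] z [-0.    -0.003 -1.   ] F [ 0.2 -0.1 -3. ] T [ 0.04  0.13 -0.05] w 11.7 q [-0.07  0.12  1.58 -0.    1.44  1.74]
turn [-0.  -0.2  0. ] shift [-0.3 -0.1 16.4]
side 915 want z 74.4 plane [-1.66000e-02  6.00000e-04  7.48426e+01] s [-53.2 -47.7  55.7  57.7] t [-75.6 -74.6  76.9  79.7] ((1.0224838256835938, 2.9357681274414062), (158.83651733398438, 117.96824645996094), 88.40913391113281)
top 574 want z 74.4 plane [-8.50000e-03  7.00000e-04  7.41517e+01] s [-54.1 -52.6  54.5  55.7] t [-76.  -75.5  73.8  78.4] ((0.8946037292480469, 1.8122711181640625), (158.1056365966797, 110.739990234375), 89.31885528564453)
```

```bash
python3 -m jog '[[[0,0,-0.3],[-0.5,1,3],1],[[0,0,-0.3],[-0.5,1,7],1],[[0,0,-0.3],[-0.5,1,10],1],[[0,0,-0.3],[-0.5,1,10],1]]'>/dev/null;  python3 go.py 540.1 15.2 38.2 -103.4;python3 -m jog '[[[0,0,0],[0,0,2],1],[[0,0,0],[0,0,4],1],[[0,0,0],[0,0,6],1],[[0,0,0],[0,0,6],1]]'>/dev/null;  python3 go.py 540.1 15.2 38.2 -103.4;python3 cov.py
```

```text
t17.90 p [538.8  15.6  44.4] x [-0.232 -0.973  0.003] z [-0.    -0.003 -1.   ] F [ 0.1 -0.5 -4.1] T [-0.    0.14  0.01] w 11.8 q [-0.07  0.13  1.59 -0.    1.42  1.73]
turn [-0.  -0.2 -0. ] shift [ 0.1 -1.4  6.2]
t18.30 p [539.1  15.7  38.8] x [-0.232 -0.973  0.003] z [ 0.    -0.003 -1.   ] F [-0.3  0.5 -3.7] T [0.1  0.28 0.04] w 11.6 q [-0.07  0.13  1.6  -0.    1.41  1.73]
turn [-0.1 -0.2 -0. ] shift [ 0.2 -1.1  0.6]
side 962 want z 58.6 plane [-1.94000e-02  3.10000e-03  5.88875e+01] s [-53.6 -48.6  57.1  58.3] t [-77.3 -76.3  76.7  79.1] ((1.3190193176269531, 0.6207046508789062), (157.94424438476562, 117.87627410888672), 89.62411499023438)
top 535 want z 58.6 plane [ 1.30000e-03 -2.10000e-03  5.79808e+01] s [-54.1 -53.   54.3  55.3] t [-78.4 -77.1  71.9  75.5] ((0.18140792846679688, -1.0221099853515625), (156.28807067871094, 110.9909439086914), 89.9652099609375)
```

```bash
python3 -m jog '[[[0,0,0],[0,0,1],1],[[0,0,0],[0,0,2],1],[[0,0,0],[0,0,2],1]]'>/dev/null;  python3 go.py; python3 -m jog '[[[0,0,0],[0,0,2],0.4],[[0,0,0],[0,0,2],0.4],[[0,0,0],[0,0,2],0.2],[[0,0,0],[0,0,2],0.2]]'>/dev/null;  python3 go.py;python3 cov.py 82.5
```

```text
t18.70 p [539.2  15.9  38.3] x [-0.232 -0.973  0.003] z [ 0.001 -0.003 -1.   ] F [-5.   2.4  4.5] T [0.24 1.14 0.06] w 11.6 q [-0.07  0.13  1.6  -0.    1.41  1.73]
t19.10 p [539.9  15.3  35.3] x [-0.233 -0.973  0.003] z [ 0.002 -0.004 -1.   ] F [0.3 0.6 0.2] T [ 0.03  0.14 -0.04] w 37.0 q [-0.07  0.14  1.6  -0.    1.4   1.73]Traceback (most recent call last):
  File "cov.py", line 12, in <module>
    print(n,m.sum(),"want z",pz.round(1),"plane",f.round(4),"s",np.percentile(s[m],[0.5,2,98,99.5]).round(1),"t",np.percentile(t[m],[.5,2,98,99.5]).round(1),cv2.minAreaRect(A[:,:2].astype(np.float32)))
                             ^^^^^^^^
AttributeError: 'float' object has no attribute 'round'
```

```bash
sed -i 's/zh=float(sys.argv\[1\])/zh=np.float64(sys.argv[1])/' cov.py; python3 -m jog '[[[0,0,0],[0,0,-15],0.2],[[0,0,0],[0,0,-50],0.2],[[0,0,0],[0,0,-100],0.2],[[0,0,0],[-50,50,-120],0.2],[[0,0,0],[-100,100,-120],0.2]]'>/dev/null; python3 -m jog '[[[0,0,0],[-50,50,0],0.2],[[0,0,0],[-100,100,0],0.2],[[0,0,0],[-150,100,0],0.2],[[0,0,0],[-150,100,0],0.2]]'>/dev/null;python3 go.py;python3 cov.py 82.5
python3 - <<'E'
from bench import eyes
import numpy as np,cv2
a,z=eyes.snapshot("side");b,_=eyes.snapshot("top")
x=cv2.resize(a[175:240,215:315,::-1],None,fx=5,fy=5,interpolation=cv2.INTER_CUBIC)
y=cv2.resize(b[190:255,215:275,::-1],None,fx=5,fy=5,interpolation=cv2.INTER_CUBIC)
w=cv2.resize(b[130:290,:,::-1],(800,229))
cv2.imwrite("pics/f.png",np.vstack([np.hstack([x,y]),w]))
from h import *
a=np.radians(-103.03);ex=np.array([np.cos(a),np.sin(a)]);ey=np.array([-ex[1],ex[0]]);C=np.array([540,14.7])-.5*ex
Q=(cloud(z,eyes.camera_params("side"))*1e3).reshape(-1,3);q=Q[:,:2]-C;s=q@ex;t=q@ey
m=(abs(s)<15)&(abs(t)<60)&(Q[:,2]>79)&(Q[:,2]<95);print("handle",m.sum(),s[m].mean(),t[m].min(),t[m].max(),np.percentile(Q[m][:,2],[50,90]))
E
```

```text
t20.05 p [424.7 271.4 153.1] x [-0.23  -0.973  0.   ] z [ 0.004 -0.001 -1.   ] F [ 0.6 -0.4 -0.1] T [-0.03  0.1  -0.02] w 37.7 q [ 0.46 -0.01  1.52 -0.    1.63  2.26]
side 1018 want z 58.0 plane [-1.12000e-02  3.70000e-03  5.83021e+01] s [-54.3 -49.3  57.   58.5] t [-77.4 -76.2  76.6  79.4] ((2.9876441955566406, 0.9264297485351562), (158.18115234375, 117.81566619873047), 89.4665298461914)
top 1478 want z 58.0 plane [ 4.10000e-03 -5.00000e-04  5.74678e+01] s [-54.3 -52.4  54.5  56. ] t [-78.1 -75.9  75.3  77.6] ((0.6805458068847656, 0.0197296142578125), (111.64136505126953, 157.77639770507812), 0.015971163287758827)
handle 149 3.2414579982322795 -46.18764527772477 49.75460322102193 [85.37048915 87.71532743]
```

View pics/f.png

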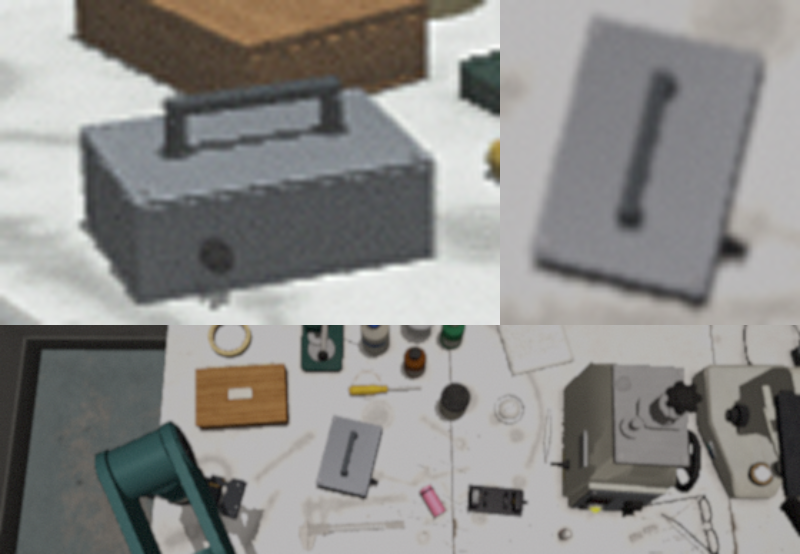

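```bash
python3 -c "from bench import close_job; print(close_job())"
```

```text
the job is handed in; nothing more can be done
None
```

The grey charged cell is in the empty bay, the cover is on the battery box, and I handed the job in at about 20 s of the 61 s. The hand-in gives no verdict, so what follows is from my own checks.

**Cell:** I gripped it slightly towards the button end and slid it in tilted about 35° under the roof, against the spring. I then swung the button end down past the clip and released it. It lies level at about 40 mm high, and its top profile in the depth images matches the seated cell next to it. That is indirect: I could not see the clip engaged or read the spring travel.

**Cover:** In the top view the plate top is at 57.5 mm, where 58 is wanted. It sits within about 1 mm of centred and square, and level within about 0.004 rad.

**Disagreements and slips:**
- **Side view:** Its depth gave a cover tilt of about 0.011 rad and an offset of about 3 mm along the box. Both are within the limits, and I put them down to depth noise at the edges.
- **Tool position:** The reported tool point was about 28 mm beyond the real fingertips. My first grip therefore closed on top of the cell with about 5 N. I found the offset with the camera and corrected for it.
- **Cell in the grip:** It slipped a few millimetres during insertion, which I allowed for.

In the last picture the charger is empty. The screwdriver, jar, petri dish and caliper look unmoved. I did not check the tweezers separately, but nothing went near them. The hand was clear of everything when I handed in.

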